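# Play a tape for a customer on the flea-market stall

## Task

Show the customer that the cassette player works, only pressing with the closed fingertips: first press the orange side of the loudspeaker's rocker fully down to switch it on, then push the player's cassette lid fully shut, and then press the green play key all the way down, in that order. Press no other key, do not pick up, tip or shove the player or the loudspeaker, leave everything else on the stall where it stands, and finish clear of it all.

Things in the scene. Friction and masses are not known exactly. Their poses are not given: they have to be found in the camera images.
- player: cream battery cassette player, loose on the table, left or right of the speaker, 190 (x) x 230 (y) x 55 mm to its deck, about 2 kg. Origin: centre of underside; z up, x from its key edge (robot side) to its lid hinge. Four keys in a row along y, 38 mm apart; from +y to -y: red (record), blue (rewind), green (play), white (stop). Behind them the cassette well with a grey lid.
- speaker: dark wooden battery loudspeaker, loose on the table, 120 (x) x 160 (y) x 100 mm, about 2 kg. Origin: centre of underside; z up, grille on its +x side. A paddle rocker, 34 mm wide and 64 mm long, lies along x in the middle of its top: the orange (on) half towards -x (robot side), the black (off) half towards +x.
- rocker (a joint): speaker's rocker, rad. About 0 = off (orange half raised about 20 degrees, black half level); 0.34 = fully on (orange half pressed down level, its face then about 119 mm above the table). Stays where it is left; a downward push of about 2 to 5 N on the orange half turns it.
- rocker_on (a point): point on the upper face of the orange half of the rocker, 20 mm from the rocker's axis along that half (the half is 32 mm long): press here, straight down. Moves with the rocker, lies about 125 mm above the table when off.
- lid (a joint): grey cassette lid, rad. 0 = fully shut, level; it starts standing open by 0.32 to 0.55 and stays where it is left (stiff hinge; about 2 N pushed down at its middle moves it).
- lid_hinge (a point): middle of the lid's hinge line, which runs along the player's y; fixed to the player, 66 mm towards +x from the player's origin, 67 mm above the table. The lid is 122 mm wide, 5 mm thick and reaches 87 mm from the hinge towards the keys; shut, its top is 72 mm above the table.
- lid_push (a point): point on the lid's outer face, 50 mm from the hinge line, mid-width; moves with the lid.
- record_key (a joint): travel of the red record key, m. 0 = up, 0.007 = fully down. Moves straight down, needs about 3 to 5 N, stays where it is left.
- record_top (a point): centre of the top face (32 x 30 mm) of the red record key; up it is 68 mm above the table, 13 mm proud of the deck; fully down 61 mm.
- rewind_key (a joint): travel of the blue rewind key, m. 0 = up, 0.007 = fully down. Moves straight down, needs about 3 to 5 N, stays where it is left.
- rewind_top (a point): centre of the top face (32 x 30 mm) of the blue rewind key; up it is 68 mm above the table, 13 mm proud of the deck; fully down 61 mm.
- play_key (a joint): travel of the green play key, m. 0 = up, 0.007 = fully down. Moves straight down, needs about 3 to 5 N, stays where it is left.
- play_top (a point): centre of the top face (32 x 30 mm) of the green play key; up it is 68 mm above the table, 13 mm proud of the deck; fully down 61 mm.
- stop_key (a joint): travel of the white stop key, m. 0 = up, 0.007 = fully down. Moves straight down, needs about 3 to 5 N, stays where it is left.
- stop_top (a point): centre of the top face (32 x 30 mm) of the white stop key; up it is 68 mm above the table, 13 mm proud of the deck; fully down 61 mm.
- chess_piece: turned wooden chess pawn, 52 mm tall, 26 mm foot, standing between or in front of the two devices; origin under its foot
- tape_case_a: clear cassette case lying flat near the robot, 70 x 109 x 17 mm; origin centre of underside
- brass_bowl: small brass bowl near the robot, 80 mm across, 35 mm tall; origin centre of underside
- mug: blue mug beyond the devices, 76 mm across, 85 mm tall; origin centre of underside
- candlestick: brass candlestick beyond the devices, 120 mm tall, 76 mm foot; origin centre of underside
- jar: jar with red cap at the left side, 64 mm across, 90 mm tall; origin centre of underside
- cup: white cup at the right side, 72 mm across, 60 mm tall; origin centre of underside
Things that resemble listed ones, but are neither listed nor needed, are in the scene too. What is shaped like the speaker but pink is not meant.

How it is judged (in metres and radians):
On the way, in this order (a step that is already met when the one before it is completed fails the run):
1. the loudspeaker's rocker is pressed fully on (value of joint rocker above 0.3 rad), for 0.2 s.
2. the cassette lid is fully shut (value of joint lid below 0.04 rad), for 0.2 s.
3. the green play key is fully down (value of joint play_key above 0.0055 m), for 0.2 s.
At the end, for the whole second after the job is handed in: Rocker on (over 0.30 of 0.34 rad), lid shut (within 0.04 rad), play key down (over 5.5 of 7 mm), the other three keys up (under 2 mm); player, loudspeaker and all other things at rest within 30 mm of where they stood, the two devices flat on the table (value of joint rocker above 0.3 rad and value of joint lid below 0.04 rad and value of joint play_key above 0.0055 m and value of joint each of record_key, rewind_key, stop_key below 0.002 m and distance of each of player, speaker, chess_piece, tape_case_a, brass_bowl, mug, candlestick, jar, cup from where it was at the start of the episode below 0.03 m and height (world z) of each of player, speaker below 0.008 m and angle between each of player, speaker's own z axis and vertical below 0.1 rad and linear speed of each of player, speaker below 0.02 m/s); the robot touches nothing.
It fails at once if the lid is pushed nearly shut before the loudspeaker is on (value of joint lid below 0.15 rad and value of joint rocker below 0.25 rad).
It fails at once if play is pressed before the loudspeaker is on and the lid shut (value of joint play_key above 0.003 m and (value of joint lid above 0.08 rad or value of joint rocker below 0.25 rad)).
It fails at once if another key is pressed (value of joint any of record_key, rewind_key, stop_key above 0.003 m).
It fails at once if the player or loudspeaker is lifted, tipped or shoved away (height (world z) of any of player, speaker above 0.012 m or angle between any of player, speaker's own z axis and vertical above 0.15 rad or distance of any of player, speaker from where it was at the start of the episode above 0.03 m).
It fails at once if something else on the stall is knocked, lifted or moved (distance of any of chess_piece, tape_case_a, brass_bowl, mug, candlestick, jar, cup from where it was at the start of the episode above 0.03 m or angle between any of chess_piece, tape_case_a, brass_bowl, mug, candlestick, jar, cup's own z axis and vertical above 0.5 rad).
It also fails if it takes over 64 s, if anything falls off the work surface, if the arm or the gripper's body presses on something with over 40 N, if the wrist force passes 120 N, or if a joint passes its speed limit or range.

## Robot

A 6-joint arm with a two-finger parallel gripper is mounted at the origin on the work surface. World frame = base frame: x ahead of the robot, y to its left, z up, the work surface at z = 0. Lengths are in mm, angles in degrees, forces in N, time in s.
With the tool pointing down it reaches from about 300 to 850 mm from the base axis. Payload 4.2 kg.
Tool frame: the origin (TCP) lies midway between the tips of the shut fingers; the grasp point (between the pads) lies 19 mm behind it (env.grasp_offset is the distance from the TCP to the grasp point, in mm); z points along the fingers, y is the line along which they close (so a half turn about z gives the same grasp; the last joint's range is limited). The gripper opens to 91 mm and grips with 3 to 60 N. Pads are 32 mm wide; open, the fingers measure 118 mm over their backs; the gripper's body (76 mm by 178 mm) begins 60 mm behind the grasp point.
Start: joints at [71.505, 18.312, 89.639, -0, 72.044, -1.146], TCP at [171.464, 548.856, 213.976] pointing down, gripper open.
Joint ranges: [-177.97, 177.97], [-48.28, 115.42], [12.27, 149.76], [-77.06, 257.06], [2.81, 150.46], [-146.56, 146.56]. Speed limits (degrees/s): [147.25, 147.25, 180, 180, 180, 180].

## Interface

Orientations are given as [roll, pitch, yaw] about the fixed x, y, z axes, in that order (R = Rz(yaw) Ry(pitch) Rx(roll)).
In Python, from workcell import env, optics gives the robot as it stands. The module is installed in compiled form; this text tells all that it offers.
- The arm moves only by the tool send_rows, never from a script. Its argument "targets" is a list that holds one entry, the list of rows, each a list of 7 numbers: the turn, a rotation vector about the world's x, y, z scaled (see below), then the shift along the world's x, y, z scaled (see below), then the closure, from -1 (fully open) to 1 (shut). In form: [[[rx, ry, rz, x, y, z, gripper], ...]]. A call has 1 to 12 rows; each row shifts and turns the commanded pose from where the row before left it; what a row does not reach is not made up. The controller multiplies each number of a shift by 0.2 m and each number of a turn by pi/2 rad. A row lasts 1/10 s, in which the tool goes at most 50 mm and 8.59 degrees, less where a joint would pass 70% of its speed; a pose out of reach is approached as far as the arm can. A call with a number of a shift or a turn outside -1 to 1 is refused whole. A call with a gripper value outside its range is refused whole. The fingers move at their own pace and stop on an object; "grip_force" is the grip in N (left out, the last holds). Time passes only in rows, so rows that do not move let the fingers close. It gives the time, the measured TCP pose, the force, the opening and the grip force at its end, in the units of the state.
- env.state(): the state, without advancing time (a new reading comes with each control period).
- optics.grab_frame(name): name is "scene" or "side" or "wrist"; returns (picture, depth): 480x640x3 uint8, red, green, blue; 480x640 float32, mm along the optical axis (not along the pixel's ray), 0 where there is no reading.
- optics.camera_info(name): a dict with "camera_matrix" (3x3 intrinsics, pixels), "R" (3x3) and "t" (3): a world point X has camera coordinates R X + t; the wrist camera has in their place "mount" (4x4, takes a point from camera to tool coordinates, whose origin is the TCP and whose axes are the flange's). Camera axes: x right, y down, z forward; pixel columns grow to the right and rows downward; lengths in mm; the calibration is good to about 2 mm. A picture is of the moment at which its call begins: read the wrist's pose just before it. camera_info takes no time and is no camera call.
- env.job_done(): hands the job in; it is judged then, once.
Trained networks look in the newest picture that a camera, given by its name, has taken for a name from the list of things; names that differ only in an ending like _2 or _b are one class to them, and where a whole thing is asked for, a point or a joint stands for the part that bears it (a point fixed in the world has none). Each returns a list of dicts, best first, with "conf" (0 to 1); they miss things now and then, are a little off and sometimes report something else, mostly with a low value. They report only what shows in the picture. A call takes as long as a camera call. They do not tell look-alikes from the thing itself.
- optics.silhouettes(camera, name): "mask" (480x640 bool, what is visible of it) and "at" ([column, row] in pixels, amid what is visible of it).
- optics.place_of(camera, name): "at" ([column, row] in pixels: a listed point, or the origin of a listed thing).
The state is a dict: "time_s": time; "qpos": joint angles; "qvel": joint speeds; "effort": joint torques, N m; "ee_pos": TCP position; "ee_rot": TCP orientation; "force": force on the tool from outside, world axes, zero at the start; "torque": the same for the moment, N m; "gripper_width": finger opening in mm; "gripper_force": force on a finger pad.
Only numpy, scipy, OpenCV 4.12 (cv2) and the standard library are available. Lean on these libraries where they do the work, as an engineer would, in place of code of your own. Each camera call takes 0.05 s, during which the arm holds its last target. There are 200 camera calls.

## Working session

There is one attempt and no reset: what is moved stays moved. The work goes in short steps, Python scripts to look and compute and a tool call to move; the robot and the scene stay as the last step left them, time stands still between calls to the robot, and variables do not carry over. Pictures are saved under pics/ and viewed, at most 10 in all, crops included, and the job is handed in when it is done.

Besides the shell and the picture viewer there is one more tool, called after ">>>" in YAML: its name, and indented under it one key for each argument. send_rows: Moves the arm, as the interface text tells. Its arguments: {"type":"object","properties":{"targets":{"type":"array"},"grip_force":{"type":"number"}},"required":["targets"]}

```bash
mkdir -p pics
cat > h.py <<'E'
import numpy as np, cv2
from workcell import env, optics
def unproj(cam,u,v,d):
    c=optics.camera_info(cam);K=np.array(c["camera_matrix"])
    p=np.linalg.inv(K)@np.array([u,v,1.0])*d
    return np.array(c["R"]).T@(p-np.array(c["t"]).ravel())
def ray_z(cam,u,v,z):
    a=unproj(cam,u,v,100.);b=unproj(cam,u,v,1000.)
    return a+(b-a)*(z-a[2])/(b[2]-a[2])
def cloud(cam,D):
    c=optics.camera_info(cam);K=np.array(c["camera_matrix"])
    v,u=np.mgrid[0:480,0:640]
    P=np.stack([u,v,np.ones_like(u)],-1)@np.linalg.inv(K).T*D[...,None]
    W=(P-np.array(c["t"]).ravel())@np.array(c["R"]); W[D==0]=np.nan
    return W
E
python3 - <<'E'
from h import *
print(env.state())
Z=dict(rocker_on=125,lid_hinge=67,play_top=68,record_top=68,rewind_top=68,stop_top=68,player=0,speaker=0,chess_piece=0,tape_case_a=0,brass_bowl=0,mug=0,candlestick=0,jar=0,cup=0,lid_push=90)
for c in("scene","side"):
    I,D=optics.grab_frame(c); cv2.imwrite(f"pics/{c}.png",I[...,::-1]); np.savez(c,I=I,D=D)
    for n,z in Z.items():
        for r in optics.place_of(c,n)[:3]:
            print(c,n,round(r["conf"],2),np.round(r["at"]),np.round(ray_z(c,*r["at"],z)))
E
```

```text
{'time_s': 0.0, 'qpos': array([ 7.15049292e+01,  1.83523279e+01,  8.97076431e+01, -3.10594209e-03,
        7.20453035e+01, -1.14558574e+00]), 'qvel': array([-0.01379596, -0.04318039,  0.0764396 ,  0.04585357, -0.09180778,
       -0.02245475]), 'effort': array([ 1.22890856e-04, -4.12473822e+01, -2.31975067e+01,  7.27871270e-02,
        4.56507260e-02, -1.36259105e-04]), 'ee_pos': array([171.31069666, 548.33764738, 213.10503718]), 'ee_rot': array([-1.79894688e+02,  8.47587555e-04,  1.62651476e+02]), 'force': array([ 0.27992408,  0.22689568, -0.44238706]), 'torque': array([ 0.00804696, -0.01603396,  0.0270231 ]), 'gripper_force': 0.0, 'gripper_width': 91.12589951063856}
scene rocker_on 0.61 [495. 199.] [166. 310. 125.]
scene rocker_on 0.57 [392. 292.] [521. 217. 125.]
scene lid_hinge 0.81 [202. 249.] [ 607. -218.   67.]
scene lid_hinge 0.28 [245. 366.] [789.  39.  67.]
scene play_top 0.66 [244. 215.] [ 471. -197.   68.]
scene record_top 0.73 [264. 230.] [ 486. -128.   68.]
scene stop_top 0.46 [234. 206.] [ 460. -237.   68.]
scene player 0.77 [231. 252.] [ 544. -192.   -0.]
scene player 
[... 1418 characters left out ...]
502.   68.]
side player 0.68 [347. 316.] [ 545. -191.    0.]
side player 0.24 [379. 430.] [ 576. -482.    0.]
side speaker 0.87 [326. 204.] [539. 228.   0.]
side speaker 0.6 [209. 197.] [164. 296.   0.]
side chess_piece 0.59 [281. 261.] [384.   8.   0.]
side tape_case_a 0.63 [262. 189.] [334. 318.   0.]
side brass_bowl 0.76 [263. 366.] [ 327. -310.    0.]
side brass_bowl 0.62 [258. 191.] [322. 310.   0.]
side candlestick 0.69 [417. 277.] [759. -85.   0.]
side candlestick 0.32 [264. 364.] [ 328. -305.    0.]
side jar 0.87 [317. 162.] [530. 446.   0.]
side cup 0.97 [381. 427.] [ 580. -477.    0.]
side lid_push 0.97 [358. 298.] [ 566. -199.   90.]
side lid_push 0.63 [324. 206.] [519. 129.  90.]
```

View pics/scene.png

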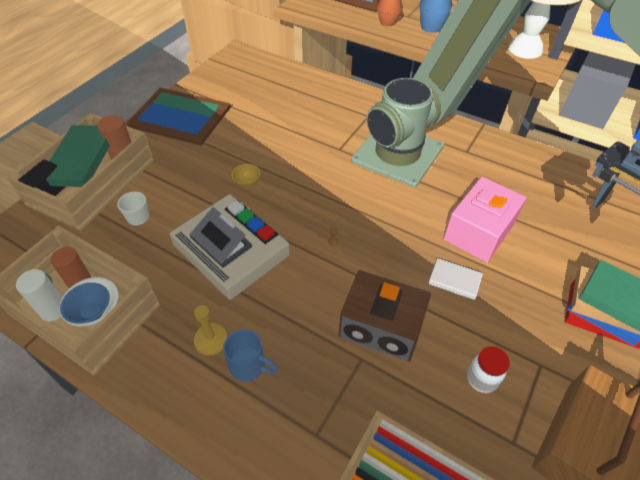

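View pics/side.png

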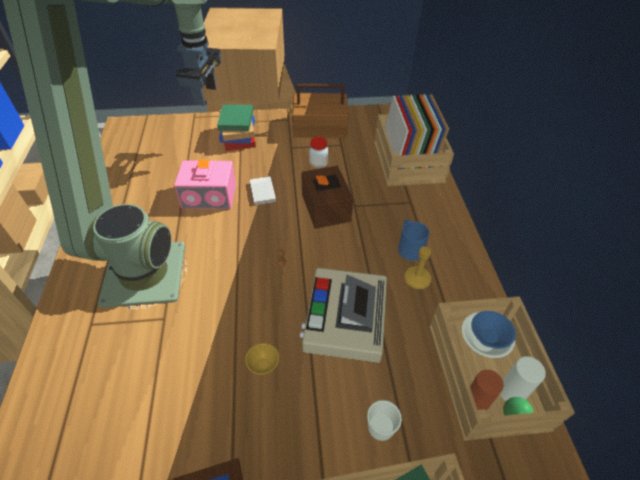

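The scene picture shows the dark speaker at (385,315) with its orange rocker half at (390,291), and the pink look-alike at (487,220) with its own orange patch at (497,202). The player is at (231,245), with keys from white (235,207) to red (267,234) and green at about (246,216). The pawn is at (333,237). The side picture agrees: rocker (321,181), pink speaker (206,185), keys at (320,285–322). Candidates for the rocker are (390,291) and (497,202), so I take (390,291) on the dark speaker. Next I measure by colour in both cameras and make a close crop.

Run:
```python
from h import *
from scipy import ndimage as nd
B={"scene":{"orange":(365,275,415,330),"key":(215,185,290,260)},"side":{"orange":(300,165,350,225),"key":(295,265,340,345)}}
H={"orange":("orange",5,22,125),"green":("key",45,85,68),"blue":("key",100,130,68),"red":("key",172,8,68)}
for c in B:
    f=np.load(c+".npz");I,D=f["I"],f["D"];W=cloud(c,D)
    h=cv2.cvtColor(I,cv2.COLOR_RGB2HSV)
    for n,(b,lo,hi,z) in H.items():
        x0,y0,x1,y1=B[c][b];m=np.zeros((480,640),bool);m[y0:y1,x0:x1]=1
        hh=h[...,0];m&=((hh>=lo)&(hh<=hi)) if lo<hi else ((hh>=lo)|(hh<=hi))
        m&=(h[...,1]>(190 if n=="orange" else 120))&(h[...,2]>(150 if n=="orange" else 60))
        L,k=nd.label(m)
        if not k: print(c,n,"none");continue
        m=L==1+np.argmax(nd.sum(m,L,range(1,k+1)))
        v,u=np.nonzero(m);p=W[m]
        print(c,n,m.sum(),np.round([u.mean(),v.mean()],1),"ray",np.round(ray_z(c,u.mean(),v.mean(),z),1),"depth med",np.round(np.nanmedian(p,0),1),"z10/90",np.round(np.nanpercentile(p[:,2],[10,90]),1))
    # top surfaces by height -> box rectangles
    for n,(lo,hi),(xa,xb,ya,yb) in (("spk",(94,106),(430,640,100,330)),("player",(48,60),(400,700,-350,-60))):
        m=(W[...,2]>lo)&(W[...,2]<hi)&(W[...,0]>xa)&(W[...,0]<xb)&(W[...,1]>ya)&(W[...,1]<yb)
        L,k=nd.label(m)
        m=L==1+np.argmax(nd.sum(m,L,range(1,k+1)))
        print(c,n,m.sum(),cv2.minAreaRect(W[m][:,:2].astype(np.float32)),np.nanmedian(W[m][:,2]))
I=cv2.imread("pics/scene.png")
cv2.imwrite("pics/crop1.png",np.hstack([cv2.resize(I[180:300,160:300],None,fx=2.8,fy=2.8,interpolation=2),cv2.resize(I[255:375,320:460],None,fx=2.8,fy=2.8,interpolation=2)]))
```

```text
scene orange 221 [389.3 291.1] ray [522.7 212.6 125. ] depth med [522.2 212.5 124. ] z10/90 [119.6 128. ]
scene green 154 [245.1 215.9] ray [ 473.6 -193.1   68. ] depth med [ 473.7 -193.5   68.2] z10/90 [59.3 71. ]
scene blue 176 [254.9 224.1] ray [ 482.6 -157.1   68. ] depth med [ 482.7 -157.7   67.6] z10/90 [58.9 70.8]
scene red 189 [265.7 232.8] ray [ 491.4 -119.3   68. ] depth med [ 490.6 -120.    67.3] z10/90 [57.9 70.4]
scene spk 3240 ((535.5262451171875, 214.11538696289062), (124.62388610839844, 160.0295867919922), 9.881739616394043) 100.28291635898908
scene player 3275 ((541.5493774414062, -194.95143127441406), (233.55743408203125, 189.9327850341797), 75.9717025756836) 55.96518699305042
side orange 62 [321.9 179.7] ray [520.4 204.5 125. ] depth med [520.1 206.1 123.5] z10/90 [118.8 127.6]
side green 153 [317.8 307.9] ray [ 468.3 -202.9   68. ] depth med [ 468.6 -202.5   66.5] z10/90 [62.4 68.9]
side blue 163 [319.9 295.7] ray [ 476.9 -167.5   68. ] depth med [ 476.9 -165.5   65.9] z10/90 [56.5 68.6]
side red 153 [322.  283.4] ray [ 486.2 -130.2   68. ] depth med [ 486.7 -128.7   65.9] z10/90 [57.9 69.2]
side spk 1134 ((535.2855224609375, 211.75567626953125), (121.37283325195312, 165.4485321044922), 10.046110153198242) 98.94332117471524
side player 3614 ((540.9893798828125, -198.36756896972656), (231.63186645507812, 189.62925720214844), 76.02571868896484) 54.1342766817353
```

View pics/crop1.png

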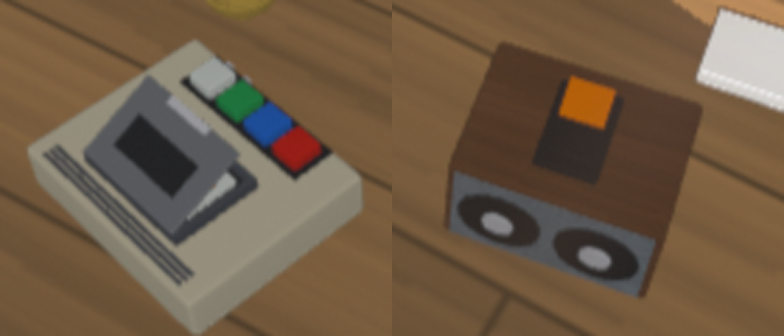

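The crop confirms the choice: the left half shows the player with its lid open and white, green, blue and red keys. The right half shows the dark speaker with the raised orange half at crop (588,102). Both cameras agree on these values:
- **Speaker:** centre (535,213), yaw about 10°, so rocker_on is at about (516,210,125).
- **Player:** centre (541,-197), yaw about -14°, so play_top is at about (471,-199) and the lid push point, when shut, at about (557,-200).

I'm moving over the rocker while closing the fingers.

>>> send_rows:
  targets:
    - [[0, 0, -0.058, 0.143, -0.141, 0, 1], [0, 0, -0.058, 0.143, -0.141, 0, 1], [0, 0, -0.058, 0.143, -0.141, 0, 1], [0, 0, -0.058, 0.143, -0.141, 0, 1], [0, 0, -0.058, 0.143, -0.141, 0, 1], [0, 0, -0.058, 0.143, -0.141, 0, 1], [0, 0, -0.058, 0.143, -0.141, 0, 1], [0, 0, -0.058, 0.143, -0.141, 0, 1], [0, 0, -0.058, 0.143, -0.141, 0, 1], [0, 0, -0.058, 0.143, -0.141, 0, 1], [0, 0, -0.058, 0.143, -0.141, 0, 1], [0, 0, -0.058, 0.143, -0.141, 0, 1]]
  grip_force: 15

```text
time_s: 2.9
ee_pos: [515.7, 209.1, 214.1]
ee_rot: [180.0, -0.0, 99.8]
force: [0.6, -0.3, 0.6]
gripper_width: 1.1
gripper_force: 0.0
```

>>> send_rows:
  targets:
    - [[0, 0, 0, 0, 0, -0.1, 1], [0, 0, 0, 0, 0, -0.1, 1], [0, 0, 0, 0, 0, 0, 1], [0, 0, 0, 0, 0, 0, 1], [0, 0, 0, 0, 0, 0, 1]]

```text
time_s: 3.4
ee_pos: [515.2, 211.0, 175.2]
ee_rot: [179.9, -0.0, 100.0]
force: [-0.1, -1.2, -0.4]
gripper_width: 0.5
gripper_force: 0.0
```

Run:
```python
from h import *
s=env.state();print(s["ee_pos"],s["ee_rot"],s["gripper_width"],s["force"])
from scipy.spatial.transform import Rotation as Ro
I,D=optics.grab_frame("wrist");cv2.imwrite("pics/w1.png",I[...,::-1])
c=optics.camera_info("wrist");K=np.array(c["camera_matrix"]);M=np.array(c["mount"])
v,u=np.mgrid[0:480,0:640]
P=np.stack([u,v,np.ones_like(u)],-1)@np.linalg.inv(K).T*D[...,None]
T=P@M[:3,:3].T+M[:3,3]
W=T@Ro.from_euler("xyz",s["ee_rot"],degrees=True).as_matrix().T+s["ee_pos"]
h=cv2.cvtColor(I,cv2.COLOR_RGB2HSV)
m=(h[...,0]>=5)&(h[...,0]<=22)&(h[...,1]>190)&(h[...,2]>150)&(D>0)&(W[...,2]>105)
print(m.sum());p=W[m]
if len(p): print(np.median(p,0),cv2.minAreaRect(p[:,:2].astype(np.float32)),np.percentile(p[:,2],[5,95]))
# lid angle from scene depth
f=np.load("scene.npz");Q=cloud("scene",f["D"]).reshape(-1,3)
a=np.radians(-13.9);d=Q[:,:2]-[541.3,-196.7]
x=d@[np.cos(a),np.sin(a)];y=d@[-np.sin(a),np.cos(a)]
k=(abs(y)<50)&(x>-25)&(x<64)&(Q[:,2]>74)
g=np.polyfit(x[k],Q[k,2],1);print("lid slope",g,np.arctan(-g[0]),k.sum())
```

```text
[515.23611659 210.99668139 175.19037204] [ 1.79870014e+02 -2.56018971e-02  1.00039609e+02] 0.47272824196343416 [-0.11219334 -1.18797006 -0.37669007]
1927
[518.38153592 219.04046096 121.5688147 ] ((519.1465454101562, 210.44358825683594), (30.87744903564453, 38.54481506347656), 9.436860084533691) [116.95039586 126.1241633 ]
lid slope [ -0.49222782 106.08549763] 0.4574105583741628 1260
```

View pics/w1.png

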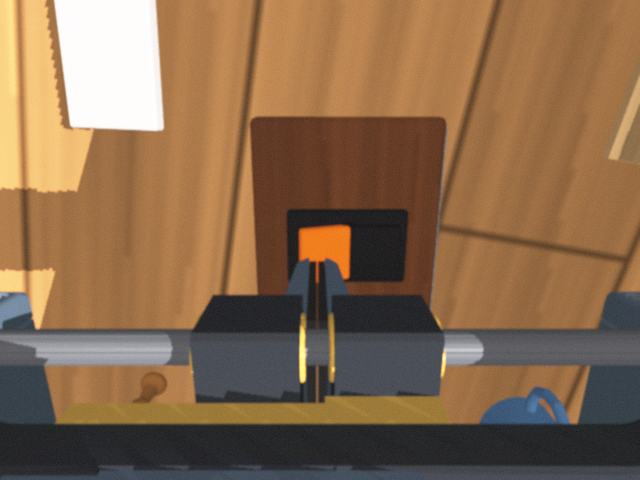

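The wrist view shows the fingertips over the orange half at (325,245), and the measured rectangle (519,210) matches. I'm pressing straight down.

>>> send_rows:
  targets:
    - [[0, 0, 0, 0, 0, -0.1, 1], [0, 0, 0, 0, 0, -0.08, 1], [0, 0, 0, 0, 0, -0.02, 1], [0, 0, 0, 0, 0, -0.02, 1], [0, 0, 0, 0, 0, -0.02, 1], [0, 0, 0, 0, 0, -0.02, 1], [0, 0, 0, 0, 0, -0.01, 1], [0, 0, 0, 0, 0, 0, 1], [0, 0, 0, 0, 0, 0, 1]]

```text
time_s: 4.35
ee_pos: [515.0, 210.5, 120.0]
ee_rot: [180.0, 0.0, 100.0]
force: [0.3, 0.6, -0.2]
gripper_width: 0.4
gripper_force: 0.0
```

>>> send_rows:
  targets:
    - [[0, 0, 0, 0, 0, -0.01, 1], [0, 0, 0, 0, 0, 0, 1], [0, 0, 0, 0, 0, -0.01, 1], [0, 0, 0, 0, 0, 0, 1], [0, 0, 0, 0, 0, 0, 1]]

```text
time_s: 4.85
ee_pos: [515.0, 210.5, 119.0]
ee_rot: [179.9, -0.0, 100.0]
force: [-5.3, -2.6, 17.7]
gripper_width: 0.6
gripper_force: 8.9
```

The tool met a firm stop at 119 mm with 18 N, so the rocker is level. I'm lifting straight up and checking.

>>> send_rows:
  targets:
    - [[0, 0, 0, 0, 0, 0, 1], [0, 0, 0, 0, 0, 0.02, 1], [0, 0, 0, 0, 0, 0.08, 1], [0, 0, 0, 0, 0, 0.2, 1], [0, 0, 0, 0, 0, 0.2, 1], [0, 0, 0, 0, 0, 0, 1], [0, 0, 0, 0, 0, 0, 1]]

```text
time_s: 5.55
ee_pos: [515.1, 210.5, 216.5]
ee_rot: [179.9, -0.0, 100.0]
force: [-0.3, -0.0, -0.7]
gripper_width: 0.7
gripper_force: 0.0
```

Run:
```python
from h import *
from scipy.spatial.transform import Rotation as Ro
s=env.state();print(s["ee_pos"],s["ee_rot"])
I,D=optics.grab_frame("wrist")
c=optics.camera_info("wrist");K=np.array(c["camera_matrix"]);M=np.array(c["mount"])
v,u=np.mgrid[0:480,0:640]
P=np.stack([u,v,np.ones_like(u)],-1)@np.linalg.inv(K).T*D[...,None]
W=(P@M[:3,:3].T+M[:3,3])@Ro.from_euler("xyz",s["ee_rot"],degrees=True).as_matrix().T+s["ee_pos"]
h=cv2.cvtColor(I,cv2.COLOR_RGB2HSV)
d=(W[...,:2]-[535.4,213]);a=np.radians(9.9)
x=d@[np.cos(a),np.sin(a)];y=d@[-np.sin(a),np.cos(a)]
for lo,hi,t in((-34,-2,"orange half"),(2,34,"black half")):
    m=(x>lo+3)&(x<hi-3)&(abs(y)<12)&(D>0)&(W[...,2]>104)&(W[...,2]<140)
    g=np.polyfit(x[m],W[m][:,2],1);print(t,m.sum(),"tilt rad",np.arctan(g[0]),np.median(W[m][:,2]))
```

```text
[515.05922913 210.52380782 216.46882505] [ 1.79888569e+02 -1.39685805e-02  1.00008348e+02]
orange half 1180 tilt rad -5.295351645410078e-05 116.99988400821289
black half 1085 tilt rad -0.0264900748263773 123.5856337383392
```

The orange half now measures level, so the rocker is on. The lid is open about 0.46 rad. I'm moving over it.

>>> send_rows:
  targets:
    - [[0, 0, 0.061, 0.0175, -0.171, 0, 1], [0, 0, 0.061, 0.0175, -0.171, 0, 1], [0, 0, 0.061, 0.0175, -0.171, 0, 1], [0, 0, 0.061, 0.0175, -0.171, 0, 1], [0, 0, 0.061, 0.0175, -0.171, 0, 1], [0, 0, 0.061, 0.0175, -0.171, 0, 1], [0, 0, 0.061, 0.0175, -0.171, 0, 1], [0, 0, 0.061, 0.0175, -0.171, 0, 1], [0, 0, 0.061, 0.0175, -0.171, 0, 1], [0, 0, 0.061, 0.0175, -0.171, 0, 1], [0, 0, 0.061, 0.0175, -0.171, 0, 1], [0, 0, 0.061, 0.0175, -0.171, 0, 1]]

```text
time_s: 6.8
ee_pos: [555.7, -201.1, 213.6]
ee_rot: [180.0, -0.2, 166.1]
force: [-0.4, 0.3, -0.1]
gripper_width: 0.3
gripper_force: 0.0
```

>>> send_rows:
  targets:
    - [[0, 0, 0, 0, 0, 0, 1], [0, 0, 0, 0, 0, 0, 1], [0, 0, 0, 0, 0, 0, 1]]

```text
time_s: 7.1
ee_pos: [556.1, -199.0, 214.8]
ee_rot: [180.0, -0.1, 165.9]
force: [-0.7, 0.5, -0.3]
gripper_width: 0.6
gripper_force: 0.0
```

Run:
```python
from h import *
from scipy.spatial.transform import Rotation as Ro
s=env.state();print(s["ee_pos"],s["ee_rot"],s["qpos"])
I,D=optics.grab_frame("wrist");cv2.imwrite("pics/w2.png",I[...,::-1])
c=optics.camera_info("wrist");K=np.array(c["camera_matrix"]);M=np.array(c["mount"])
v,u=np.mgrid[0:480,0:640]
P=np.stack([u,v,np.ones_like(u)],-1)@np.linalg.inv(K).T*D[...,None]
W=(P@M[:3,:3].T+M[:3,3])@Ro.from_euler("xyz",s["ee_rot"],degrees=True).as_matrix().T+s["ee_pos"]
h=cv2.cvtColor(I,cv2.COLOR_RGB2HSV)
near=(abs(W[...,0]-480)<60)&(abs(W[...,1]+190)<110)&(W[...,2]>64)&(W[...,2]<73)&(h[...,1]>120)
for n,lo,hi in(("green",45,85),("blue",100,130),("red",172,8)):
    hh=h[...,0];m=near&(((hh>=lo)&(hh<=hi)) if lo<hi else ((hh>=lo)|(hh<=hi)))
    if m.sum()>20: print(n,m.sum(),np.median(W[m],0),cv2.minAreaRect(W[m][:,:2].astype(np.float32)))
```

```text
[ 556.07190998 -198.95940813  214.75165107] [ 1.79952705e+02 -1.47069399e-01  1.65887395e+02] [-2.08195912e+01  1.97769100e+01  8.73349186e+01  3.11491154e-02
  7.30397603e+01 -9.67160511e+01]
green 1562 [ 466.06526963 -197.02469875   65.87478321] ((466.5748596191406, -197.2091827392578), (29.6448917388916, 30.997011184692383), 75.84508514404297)
blue 1541 [ 475.20739196 -160.46747635   65.79343474] ((475.510986328125, -160.33615112304688), (29.319612503051758, 31.70339012145996), 76.03573608398438)
red 1551 [ 484.52181246 -123.69815629   65.82280533] ((484.76995849609375, -123.58782958984375), (29.276947021484375, 31.724042892456055), 76.0229721069336)
```

View pics/w2.png

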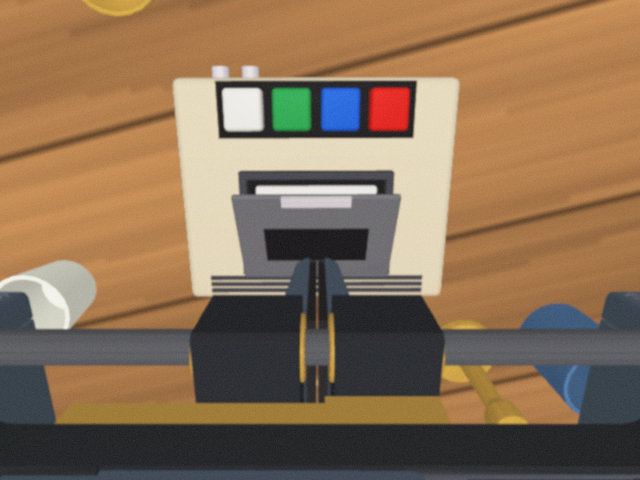

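The wrist view shows the fingertips over the lid's middle (317,262), and the green key at (291,109) measuring (466.5,-197). That agrees with the fixed cameras within about 4 mm. I'm pushing the lid down.

>>> send_rows:
  targets:
    - [[0, 0, 0, 0, 0, -0.2, 1], [0, 0, 0, 0, 0, -0.2, 1], [0, 0, 0, 0, 0, -0.1, 1], [0, 0, 0, 0, 0, -0.03, 1], [0, 0, 0, 0, 0, -0.03, 1], [0, 0, 0, 0, 0, -0.02, 1], [0, 0, 0, 0, 0, -0.02, 1], [0, 0, 0, 0, 0, -0.02, 1], [0, 0, 0, 0, 0, -0.02, 1], [0, 0, 0, 0, 0, -0.02, 1], [0, 0, 0, 0, 0, -0.02, 1], [0, 0, 0, 0, 0, 0, 1]]

```text
time_s: 8.35
ee_pos: [556.4, -199.9, 79.3]
ee_rot: [180.0, -0.0, 165.9]
force: [-0.9, 0.3, 0.0]
gripper_width: 0.4
gripper_force: 0.0
```

>>> send_rows:
  targets:
    - [[0, 0, 0, 0, 0, -0.02, 1], [0, 0, 0, 0, 0, -0.015, 1], [0, 0, 0, 0, 0, 0, 1], [0, 0, 0, 0, 0, 0, 1]]

```text
time_s: 8.75
ee_pos: [556.7, -199.9, 72.8]
ee_rot: [180.0, -0.0, 165.9]
force: [-0.1, 0.4, 0.7]
gripper_width: 0.1
gripper_force: 0.0
```

>>> send_rows:
  targets:
    - [[0, 0, 0, 0, 0, -0.01, 1], [0, 0, 0, 0, 0, 0, 1], [0, 0, 0, 0, 0, -0.005, 1], [0, 0, 0, 0, 0, 0, 1], [0, 0, 0, 0, 0, 0, 1]]

```text
time_s: 9.25
ee_pos: [556.9, -200.0, 72.1]
ee_rot: [-180.0, 0.1, 165.9]
force: [-2.6, 0.4, 11.9]
gripper_width: 0.4
gripper_force: 5.8
```

The tool stopped at 72 mm with 12 N, so the lid is shut. I'm holding briefly, lifting, then moving over the play key and checking.

>>> send_rows:
  targets:
    - [[0, 0, 0, 0, 0, 0, 1], [0, 0, 0, 0, 0, 0.03, 1], [0, 0, 0, 0, 0, 0.1, 1], [0, 0, 0, 0, 0, 0.2, 1], [0, 0, 0, -0.15, 0.003, 0.2, 1], [0, 0, 0, -0.15, 0.003, 0, 1], [0, 0, 0, -0.142, 0.004, 0, 1], [0, 0, 0, 0, 0, 0, 1], [0, 0, 0, 0, 0, 0, 1], [0, 0, 0, 0, 0, 0, 1]]

```text
time_s: 10.25
ee_pos: [469.3, -198.2, 176.0]
ee_rot: [180.0, 0.1, 165.9]
force: [1.0, -1.0, -0.5]
gripper_width: 0.5
gripper_force: 0.0
```

Run:
```python
from h import *
from scipy.spatial.transform import Rotation as Ro
s=env.state();print(s["ee_pos"],s["ee_rot"])
I,D=optics.grab_frame("wrist");cv2.imwrite("pics/w3.png",I[...,::-1])
c=optics.camera_info("wrist");K=np.array(c["camera_matrix"]);M=np.array(c["mount"])
v,u=np.mgrid[0:480,0:640]
P=np.stack([u,v,np.ones_like(u)],-1)@np.linalg.inv(K).T*D[...,None]
W=(P@M[:3,:3].T+M[:3,3])@Ro.from_euler("xyz",s["ee_rot"],degrees=True).as_matrix().T+s["ee_pos"]
h=cv2.cvtColor(I,cv2.COLOR_RGB2HSV)
near=(abs(W[...,0]-480)<60)&(abs(W[...,1]+190)<110)&(W[...,2]>64)&(W[...,2]<73)&(h[...,1]>120)
for n,lo,hi in(("green",45,85),("blue",100,130),("red",172,8)):
    hh=h[...,0];m=near&(((hh>=lo)&(hh<=hi)) if lo<hi else ((hh>=lo)|(hh<=hi)))
    if m.sum()>20: print(n,m.sum(),np.median(W[m],0),cv2.minAreaRect(W[m][:,:2].astype(np.float32)))
I,D=optics.grab_frame("side");Q=cloud("side",D).reshape(-1,3)
a=np.radians(-13.9);d=Q[:,:2]-[541.3,-196.7]
x=d@[np.cos(a),np.sin(a)];y=d@[-np.sin(a),np.cos(a)]
k=(abs(y)<50)&(x>-15)&(x<60)&(Q[:,2]>50)&(Q[:,2]<120)
g=np.polyfit(x[k],Q[k,2],1);print("lid slope",g,np.median(Q[k,2]),k.sum())
```

```text
[ 469.26728705 -198.15538737  176.0049913 ] [1.79995955e+02 5.50218961e-02 1.65899315e+02]
green 1566 [ 465.28731859 -197.13477232   65.79200524] ((465.90728759765625, -197.24720764160156), (29.206331253051758, 31.50692367553711), 76.70915222167969)
blue 1581 [ 474.46726278 -160.46529974   65.79429866] ((474.93316650390625, -160.39820861816406), (29.67909049987793, 30.799177169799805), 75.90874481201172)
red 1565 [ 483.91176184 -123.73715193   65.78317804] ((484.1368103027344, -123.83375549316406), (29.779735565185547, 30.82903480529785), 75.88026428222656)
lid slope [1.73466193e-03 7.11840043e+01] 71.22668325491777 1041
```

View pics/w3.png

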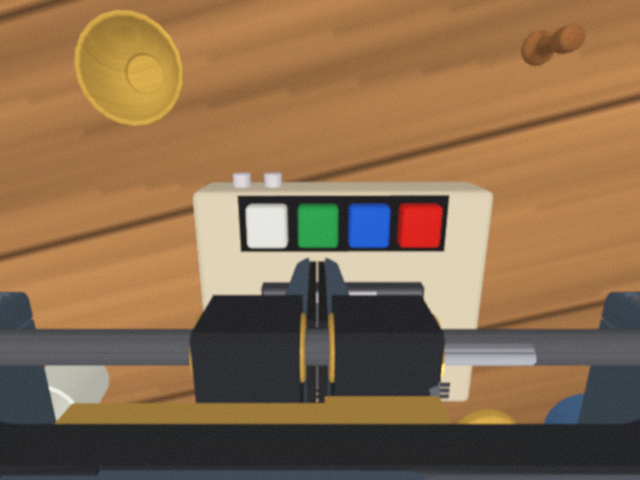

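The lid measures flat at 71 mm. The wrist view shows all four keys up with green at (318,226), in line with the fingertips at (317,262), which the camera sees from an angle. The measured green centre (466–471,-198) matches the TCP. I'm pressing play.

>>> send_rows:
  targets:
    - [[0, 0, 0, -0.005, 0, -0.2, 1], [0, 0, 0, 0, 0, -0.2, 1], [0, 0, 0, 0, 0, -0.08, 1], [0, 0, 0, 0, 0, -0.02, 1], [0, 0, 0, 0, 0, -0.02, 1], [0, 0, 0, 0, 0, -0.02, 1], [0, 0, 0, 0, 0, -0.02, 1], [0, 0, 0, 0, 0, -0.01, 1], [0, 0, 0, 0, 0, 0, 1], [0, 0, 0, 0, 0, 0, 1]]

```text
time_s: 11.35
ee_pos: [468.0, -198.3, 62.6]
ee_rot: [-180.0, 0.1, 165.9]
force: [2.3, -0.8, 1.5]
gripper_width: 0.5
gripper_force: 1.2
```

>>> send_rows:
  targets:
    - [[0, 0, 0, 0, 0, -0.01, 1], [0, 0, 0, 0, 0, 0, 1], [0, 0, 0, 0, 0, -0.005, 1], [0, 0, 0, 0, 0, 0, 1], [0, 0, 0, 0, 0, 0, 1]]

```text
time_s: 11.85
ee_pos: [468.1, -198.3, 61.2]
ee_rot: [-180.0, 0.2, 165.9]
force: [-1.1, 1.1, 16.0]
gripper_width: 0.4
gripper_force: 8.2
```

The tool stopped at 61 mm with 16 N, so the key is fully down. I'm lifting clear.

>>> send_rows:
  targets:
    - [[0, 0, 0, 0, 0, 0, 1], [0, 0, 0, 0, 0, 0.02, 1], [0, 0, 0, 0, 0, 0.1, 1], [0, 0, 0, 0, 0, 0.2, 1], [0, 0, 0, 0, 0, 0.2, 1], [0, 0, 0, 0, 0, 0.2, 1], [0, 0, 0, -0.15, 0.1, 0.1, 1], [0, 0, 0, 0, 0, 0, 1], [0, 0, 0, 0, 0, 0, 1], [0, 0, 0, 0, 0, 0, 1]]

```text
time_s: 12.85
ee_pos: [436.9, -177.9, 221.8]
ee_rot: [180.0, -0.1, 165.9]
force: [0.6, 0.0, 0.6]
gripper_width: 0.5
gripper_force: 0.0
```

Run:
```python
from h import *
from scipy import ndimage as nd
s=env.state();print(s["ee_pos"],s["force"])
I,D=optics.grab_frame("side");cv2.imwrite("pics/side2.png",I[...,::-1]);Q=cloud("side",D)
a=np.radians(-13.9);d=Q[...,:2]-[541.3,-196.7]
x=d@[np.cos(a),np.sin(a)];y=d@[-np.sin(a),np.cos(a)]
for n,yc in(("red",57),("blue",19),("green",-19),("white",-57)):
    k=(abs(y-yc)<9)&(abs(x+69)<9);print(n,k.sum(),np.nanmedian(Q[...,2][k]))
k=(abs(y)<50)&(x>-15)&(x<60);print("lid",np.polyfit(x[k],Q[...,2][k],1))
for n,(lo,hi),(xa,xb,ya,yb) in (("spk",(94,106),(430,640,100,330)),("player",(48,60),(400,700,-350,-60))):
    m=(Q[...,2]>lo)&(Q[...,2]<hi)&(Q[...,0]>xa)&(Q[...,0]<xb)&(Q[...,1]>ya)&(Q[...,1]<yb)
    L,kk=nd.label(m);m=L==1+np.argmax(nd.sum(m,L,range(1,kk+1)));print(n,cv2.minAreaRect(Q[m][:,:2].astype(np.float32)))
```

```text
[ 436.93620404 -177.941467    221.82029641] [0.55503298 0.00318854 0.59306913]
red 92 315.7182894635299
blue 210 572.0949713675109
green 466 466.43306065380875
white 152 399.2708331693077
lid [-8.58925736e-04  7.13258124e+01]
spk ((551.2354125976562, 214.1186065673828), (87.52082824707031, 165.41690063476562), 10.247014045715332)
player ((540.9114379882812, -198.53558349609375), (231.36691284179688, 189.82058715820312), 76.01605987548828)
```

View pics/side2.png

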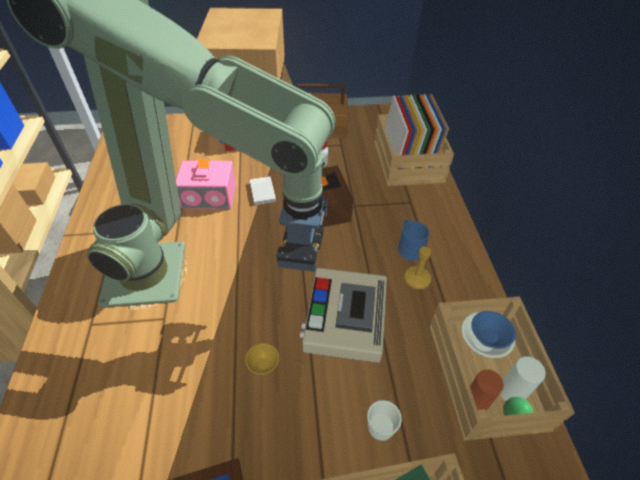

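The side view shows the lid shut at (355,305), keys clear at (318,285–322), the arm above and away, and everything else in place. The key heights above were spoiled by arm pixels, so I'm repeating that check with a height filter and handing in only if it is good.

Run:
```python
from h import *
a=np.radians(-13.9);H={}
for c in("side","scene"):
    I,D=optics.grab_frame(c);Q=cloud(c,D);d=Q[...,:2]-[541.3,-196.7]
    x=d@[np.cos(a),np.sin(a)];y=d@[-np.sin(a),np.cos(a)]
    for n,yc in(("red",57),("blue",19),("green",-19),("white",-57)):
        k=(abs(y-yc)<9)&(abs(x+69)<9)&(Q[...,2]<80);H[c,n]=np.median(Q[...,2][k]) if k.sum()>5 else None
print(H)
g=H["side","green"]
if g and g<62.5 and all(H["side",n] is None or H["side",n]>64 for n in("red","blue","white")): print(env.job_done())
```

```text
{('side', 'red'): np.float64(66.73545670777315), ('side', 'blue'): np.float64(67.0836411892627), ('side', 'green'): np.float64(60.305058373967576), ('side', 'white'): np.float64(66.71661158199373), ('scene', 'red'): np.float64(68.39411860631236), ('scene', 'blue'): np.float64(69.15433022372548), ('scene', 'green'): np.float64(62.15567170753238), ('scene', 'white'): np.float64(68.70852914923054)}
the job is handed in; nothing more can be done
None
```

I pressed the rocker on, pushed the lid shut and pressed play, in that order; the last checks showed the other three keys still up and the arm clear, and the job is handed in (no verdict was shown).

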